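Lever a tight bush out of a control arm on the measuring fixture

ROBOT

A 6-joint arm with a two-finger parallel gripper is mounted at the origin on the work surface. World frame = base frame: x ahead of the robot, y to its left, z up, the work surface at z = 0. Lengths are in mm, angles in rad, forces in N, time in s.
With the tool pointing down it reaches from about 275 to 750 mm from the base axis. Payload 10.2 kg.
Tool frame: the origin (TCP) lies midway between the tips of the shut fingers; the grasp point (between the pads) lies 19 mm behind it; z points along the fingers, y is the direction in which the jaws open and shut (so a half turn about z gives the same grasp; the last joint's range is limited). The gripper opens to 85 mm and grips with 20 to 120 N. Pads are 22 mm wide; open, the fingers measure 114 mm over their backs; the gripper's body (76 mm by 85 mm) begins 54 mm behind the grasp point. The pads swing forward as they close: fully open they stand 13 mm farther back than shut.
Start: joints at [-1.374, 0.313, 1.498, -0, 1.331, -0.223], TCP at [213.967, -479.426, 231.294] pointing down, gripper open.
Joint ranges: [-2.94, 2.94], [-0.97, 2.17], [0.19, 2.56], [-1.23, 4.37], [0.02, 3.11], [-2.88, 2.88]. Speed limits (rad/s): [2.39, 2.39, 3.01, 3.14, 3.14, 3.14].

INTERFACE

Orientations are given as a unit quaternion [w, x, y, z].
In Python, from rig import sense, optics, ctrl gives the robot as it stands.
- The arm moves only by the tool play_rows, never from a script. Its argument "plan" is a list of rows, each a list of 7 numbers: the shift along the world's x, y, z in mm, then the turn, a rotation vector about the world's x, y, z in rad, then the opening, from -1 (shut) to 1 (fully open), so that 0 is half open. A call has 1 to 5 rows; each row shifts and turns the pose as measured when the row begins; what a row does not reach is not made up. A row lasts 1/12 s, in which the tool goes at most 41.7 mm and 7.16 degrees, less where a joint would pass 70% of its speed; a pose out of reach is approached as far as the arm can. A call is refused whole if a number of a shift passes 41.7 or a number of a turn 0.125, either way. A call with a gripper value outside its range is refused whole. The fingers move at their own pace and stop on an object; "grip_force" is the grip in N (left out, the last holds). Time passes only in rows, so rows that do not move let the fingers close. It gives the time, the measured TCP pose, the force and the opening at its end, in the units of the state.
- sense(): the state, without advancing time (a new reading comes with each control period).
- optics.capture(name): name is "scene" or "top" or "wrist"; returns a dict with "img" (400x640x3 uint8, blue, green, red), "fx", "fy", "cx", "cy" (pixels), "world_to_cam" (4x4, takes a point from world to camera coordinates). Camera axes: x right, y up, looking along -z (the intrinsics and any distortion apply to the point x, -y, -z); pixel columns grow to the right and rows downward; lengths in mm; the calibration is good to about 2 mm. A picture is of the moment at which its call begins. There is no depth.
- ctrl.finish_job(): hands the job in, once; it reports no verdict.
The state is a dict: "time_s": time; "joints": joint angles; "dq": joint speeds; "tau": joint torques, N m; "eef_pos": TCP position; "ee_rot": TCP orientation; "force": force on the tool from outside, world axes, zero at the start; "wrist_torque": the same for the moment, N m; "grip_width": opening from 0.0 (shut) to 1.0 (fully open).
Only numpy, scipy, OpenCV 4.12 (cv2) and the standard library are available. Lean on these libraries where they do the work, as an engineer would, in place of code of your own. Each camera call takes 0.05 s, during which the arm holds its last target. There are 200 camera calls.

TASK

The flanged steel bush in the control arm's eye is pressed in tight: with the pry bar from the tool mat, its thin blade under the flange and its shank on the steel fulcrum ridge, lever the bush up until the flange stands 8 to 11 mm higher than fully home, no farther, so that it is loose but still guided. Pry only on the ridge, never on the soft aluminium casting, and do not touch the bush with the gripper or arm. Then lay the bar back flat on the tool mat, leaving the other things where they are.

Things in the scene. Friction and masses are not known exactly. Their poses are not given: they have to be found in the camera images.
- pry_bar: Flat pry bar, about 0.4 kg. Origin: underside of the handle at the grip centre, 6 mm behind the centre of mass; x to the blade, z up as it lies. Black handle: x -70 to 50 mm, 22 wide (y), 20 thick (z 0 to 20). Steel shank: x 50 to 165, 16 wide, z 6 to 14. Blade: x 165 to 185 (tip), 14 wide, z 7.5 to 12.5. Starts lying on the tool mat, blade roughly to -y
- tool_mat: Fixed grey mat, 260 mm (its x) by 340 mm (its y), 4 mm thick; origin at the centre of its underside. The pry bar and the spanner lie on it side by side, in either order
- fixture: Fixed blue hole plate 200 x 250 mm on a smaller riser, top 70 mm above the bench, from y = -150 to +100 mm of its frame. Origin on the bench straight below the bush's axis, z up. The fulcrum stands on its +y side: the bar comes in over it pointing along the fixture's -y; the space beyond on that side is free down to the bench
- casting: Fixed aluminium control arm bolted to the fixture, same origin and axes as the fixture. Its eye round the bush is 76 mm across and its flat top is 104 mm above the bench; the rest runs off towards -y and +x, lower. No more than 30 N may bear on it from the bar
- fulcrum: Steel screw-jack fulcrum on the fixture plate: a rounded ridge (radius 8 mm, 60 mm long, along the fixture's x) above a foot. Origin: centre of the foot's underside, 70 mm above the bench, 78 mm from the bush's axis on the fixture's +y side, straight below the ridge; axes as the fixture. The ridge's top was set anywhere from 104.5 to 112 mm above the bench, differently each time, and stays: feel for it
- flange (a point): On the bush's vertical axis, in the plane of the flange's underside; rises with the bush. Steel flange: round, 90 mm across, 8 mm thick; below it the neck is 60 mm across and goes down into the eye. Fully home the underside is 120 mm above the bench, leaving a gap 16 mm high to the eye's top, 15 mm deep to the neck
- bush (a joint): How far the bush has risen from fully home, m: 0 to 0.016 (stop). It starts between 0 and 0.0015. It slides straight up with stiff friction, about 32 N plus its 5 N weight, more if moved fast (150 N per m/s), and stays where it is left
- spanner: Bystander: flat steel double-ended spanner, 175 mm long, 8 mm thick, lying on the mat; origin under its middle, x along it
- scanner: Bystander: black hand-held scanner lying on the bench, about 195 x 75 x 55 mm; origin on the bench under it
- master_ring: Bystander: steel setting master, upright cylinder 60 mm across, 35 mm high; origin under its centre

How it is judged:
By the outcome, as a careful person would: the job done as asked, in the order asked, and still so for the second after the job is handed in, with the robot touching nothing.
It also fails if it takes over 61 s, if anything falls off the work surface, if the arm or the gripper's body presses on something with over 40 N, if the wrist force passes 120 N, or if a joint passes its speed limit or range.

## Working session

There is one attempt and no reset: what is moved stays moved. The work goes in short steps, Python scripts to look and compute and a tool call to move; the robot and the scene stay as the last step left them, time stands still between calls to the robot, and variables do not carry over. Pictures are saved under pics/ and viewed, about 8 in all and at most 12, crops included, and the job is handed in when it is done.

Besides the shell and the picture viewer there is one more tool, called after ">>>" in YAML: its name, and indented under it one key for each argument. play_rows: Moves the arm, as the interface text tells. Its arguments: {"type":"object","properties":{"plan":{"type":"array"},"grip_force":{"type":"number"}},"required":["plan"]}

```bash
mkdir -p pics; ls; python3 - <<'E'
from rig import sense,optics,ctrl
import cv2,numpy as np
print(sense())
for n in ("scene","top"):
    c=optics.capture(n); cv2.imwrite(f"pics/{n}1.png",c["img"])
    print(n,[c[k] for k in ("fx","fy","cx","cy")],c["world_to_cam"],[k for k in c])
E
```

```text
pics
{'time_s': 0.0, 'joints': array([-1.37436586e+00,  3.13453008e-01,  1.49841275e+00,  2.02919052e-05,
        1.33102754e+00, -2.23397978e-01]), 'dq': array([-0.00024421,  0.00090679,  0.00026725,  0.00055164, -0.00052607,
        0.00037353]), 'tau': array([ 3.70919706e-04, -4.12268472e+01, -2.59742385e+01, -1.42543554e-04,
        4.12996887e-03,  1.37951935e-05]), 'eef_pos': array([ 213.93585001, -479.15595103,  230.7427047 ]), 'ee_rot': array([-6.50132532e-04,  9.78049088e-01,  2.08373602e-01,  1.86217913e-05]), 'force': array([0.39649124, 0.19696755, 0.67669393]), 'wrist_torque': array([-0.0125231 ,  0.03654709, -0.00576053]), 'grip_width': 1.0016460592047753}
scene [399.6451420575814, 399.6451420575814, 324.9103741870588, 203.78373145112832] [[ 4.38251633e-01  8.98826831e-01 -6.77012492e-03 -2.20301417e+02]
 [-5.87410548e-01  2.92095531e-01  7.54737735e-01  2.47362762e+02]
 [ 6.80356049e-01 -3.26788202e-01  6.55991705e-01 -1.41957410e+03]
 [ 0.00000000e+00  0.00000000e+00  0.00000000e+00  1.00000000e+00]] ['img', 'fx', 'fy', 'cx', 'cy', 'world_to_cam']
top [372.523071571962, 372.523071571962, 321.16285167394324, 189.08719689722597] [[ 2.30931555e-02 -9.99727997e-01 -3.26150813e-03 -2.05887806e+01]
 [ 9.98877188e-01  2.29382722e-02  4.14511589e-02 -5.11483161e+02]
 [-4.13650707e-02 -4.21508413e-03  9.99135208e-01 -1.18136294e+03]
 [ 0.00000000e+00  0.00000000e+00  0.00000000e+00  1.00000000e+00]] ['img', 'fx', 'fy', 'cx', 'cy', 'world_to_cam']
```

View pics/scene1.png

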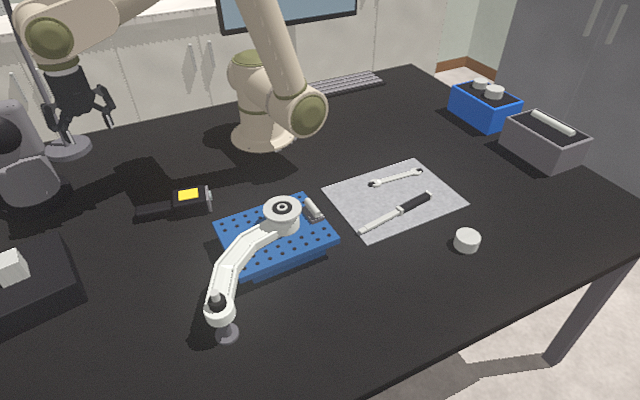

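View pics/top1.png

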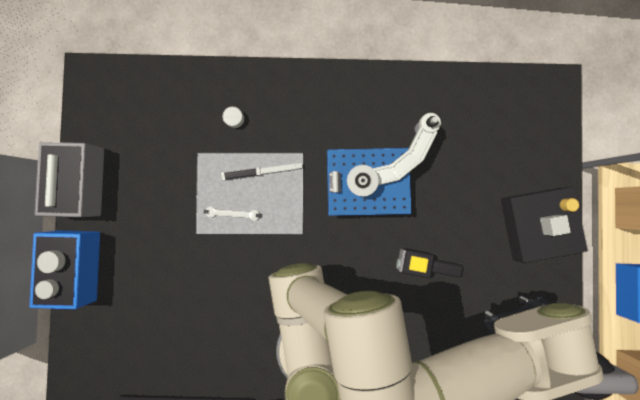

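The scene shows the fixture, its bush and the mat. In the top view the bush is near px (363,181), the ridge near (335,181), and the bar runs from its handle end (222,176) to its tip (302,166). The spanner is near (233,213).

```bash
cat > h.py <<'E'
import numpy as np,cv2
from rig import sense,optics,ctrl
from scipy.spatial.transform import Rotation as R
def back(c,px,z):
    px=np.atleast_2d(np.float64(px)); W=np.array(c["world_to_cam"]); Rm=W[:3,:3]; o=-Rm.T@W[:3,3]
    d=np.c_[(px[:,0]-c["cx"])/c["fx"],-(px[:,1]-c["cy"])/c["fy"],-np.ones(len(px))]@Rm
    return o+d*((z-o[2])/d[:,2])[:,None]
def proj(c,P):
    P=np.atleast_2d(P); W=np.array(c["world_to_cam"]); q=P@W[:3,:3].T+W[:3,3]
    return np.c_[c["cx"]-c["fx"]*q[:,0]/q[:,2],c["cy"]+c["fy"]*q[:,1]/q[:,2]]
def state():
    s=sense(); Rm=R.from_quat(np.roll(s["ee_rot"],-1)).as_matrix()
    print("t %.2f"%s["time_s"],"tcp",s["eef_pos"].round(1),"z",Rm[:,2].round(4),"y",Rm[:,1].round(4),"F",s["force"].round(1),"T",s["wrist_torque"].round(2),"g %.3f"%s["grip_width"])
    return s,Rm
E
python3 - <<'E'
from h import *
c=optics.capture("top"); im=c["img"].astype(int); b,g,r=im[...,0],im[...,1],im[...,2]
def comp(m,box):
    x0,y0,x1,y1=box; k=np.zeros(m.shape,np.uint8); k[y0:y1,x0:x1]=m[y0:y1,x0:x1]
    n,l,s,ce=cv2.connectedComponentsWithStats(k); i=1+np.argmax(s[1:,4]); return np.argwhere(l==i)[:,::-1]
def rect(p,z,n):
    P=back(c,p,z); rr=cv2.minAreaRect(P[:,:2].astype(np.float32)); print(n,np.round(rr[0],1),np.round(rr[1],1),round(rr[2],2),len(p)); return P
rect(comp((b>r+60)&(b>90),(300,130,430,230)),70,"plate")
rect(comp((r<75)&(g<75),(205,158,270,190)),20,"handle")
rect(comp((r>205)&(g>205),(255,155,312,182)),12,"shank")
rect(comp((r>130)&(r<250)&(abs(r-b)<25),(185,140,315,245)),4,"mat")
cr=im[140:225,190:420].astype(np.uint8)
cv2.imwrite("pics/crop.png",cv2.resize(cr,None,fx=3.45,fy=3.45,interpolation=cv2.INTER_CUBIC))
for p,z in (((363,181),128),((335,181),108),((222,176),20),((302,166),16)): print(p,back(c,p,z).round(1))
E
```

```text
plate [ 536.8 -152.1] [200.7 251.2] 2.55 3394
handle [546.9 250.2] [ 5.3 89.9] 9.1 47
shank [578.4 121.7] [ 15.  130.5] 9.46 182
mat [494.8 223. ] [257.7 341.4] 1.34 8293
(363, 181) [[ 533.1 -129.5  128. ]]
(335, 181) [[532.5 -49.3 108. ]]
(222, 176) [[545.9 307.5  20. ]]
(302, 166) [[584.   54.1  16. ]]
```

View pics/crop.png

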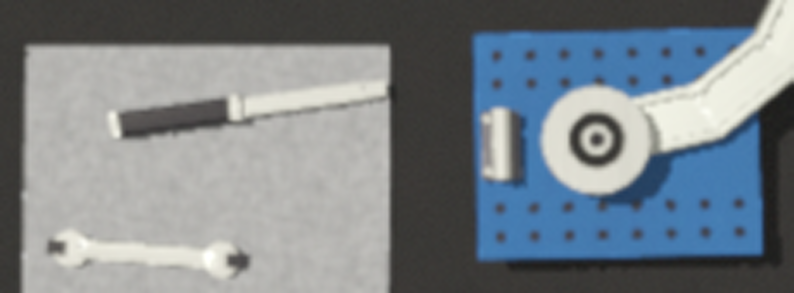

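Top crop: handle, shank and tip are clear, with the tip just overhanging the mat edge. Fixture yaw is about 2.55°, its origin about (535.7,-127), and the bar origin about (558,238) with heading about 9.3° off -y. Moving above the handle.

>>> play_rows:
  plan:
    - [17.5,36.5,0,0,0,0.12,1]
    - [17.5,36.5,0,0,0,0.12,1]
    - [17.5,36.5,0,0,0,0.12,1]
    - [17.5,36.5,0,0,0,0.12,1]
    - [17.5,36.5,0,0,0,0.12,1]

```text
time_s: 0.57
eef_pos: [299.7, -294.8, 228.1]
ee_rot: [-0.002, 0.87, 0.494, -0.001]
force: [0.7, 0.6, 0.4]
grip_width: 0.998
```

>>> play_rows:
  plan:
    - [17.5,36.5,0,0,0,0.12,1]
    - [17.5,36.5,0,0,0,0.12,1]
    - [17.5,36.5,0,0,0,0.12,1]
    - [17.5,36.5,0,0,0,0.12,1]
    - [17.5,36.5,0,0,0,0.12,1]

```text
time_s: 0.98
eef_pos: [387.0, -105.4, 228.0]
ee_rot: [-0.001, 0.676, 0.737, -0.001]
force: [1.0, -1.3, 0.9]
grip_width: 0.997
```

>>> play_rows:
  plan:
    - [17.5,36.5,0,0,0,0.12,1]
    - [17.5,36.5,0,0,0,0,1]
    - [17.5,36.5,0,0,0,0,1]
    - [17.5,36.5,0,0,0,0,1]
    - [17.5,36.5,0,0,0,0,1]

```text
time_s: 1.4
eef_pos: [474.1, 84.1, 228.2]
ee_rot: [-0.001, 0.625, 0.781, -0.001]
force: [1.2, -1.0, 0.5]
grip_width: 0.999
```

```bash
python3 -c "
from h import *
state()"
```

```text
t 1.40 tcp [474.1  84.1 228.2] z [-2.e-03 -6.e-04 -1.e+00] y [ 0.9756  0.2196 -0.0021] F [ 1.2 -1.   0.5] T [-0.01  0.01 -0.04] g 0.999
```

>>> play_rows:
  plan:
    - [16.8,31,-8,0,0,-0.06,1]
    - [16.8,31,-8,0,0,0,1]
    - [16.8,31,-8,0,0,0,1]
    - [16.8,31,-8,0,0,0,1]
    - [16.8,30,-8,0,0,0,1]

```text
time_s: 1.82
eef_pos: [560.5, 249.3, 187.0]
ee_rot: [0.0, 0.648, 0.762, -0.0]
force: [0.2, -0.2, 1.0]
grip_width: 0.999
```

```bash
python3 - <<'E'
from h import *
state()
c=optics.capture("wrist"); cv2.imwrite("pics/w1.png",c["img"]); W=c["world_to_cam"]
print(c["fx"],c["cx"],c["cy"],(-W[:3,:3].T@W[:3,3]).round(1),W[:3,:3].round(3))
d=np.array([.162,-.987,0]); o=np.array([558.5,238.5,0])
print(proj(c,[o+d*x+[0,0,z] for x,z in ((-70,20),(0,20),(50,20),(165,14),(185,12))]).round(0))
E
```

```text
t 1.82 tcp [560.5 249.3 187. ] z [ 2.e-04 -7.e-04 -1.e+00] y [9.87e-01 1.61e-01 1.00e-04] F [ 0.2 -0.2  1. ] T [-0.08 -0.01 -0.01] g 0.999
299.34847030333816 319.30659853018153 197.2410569572746 [546.3 332.4 329.7] [[ 0.987  0.161 -0.   ]
 [-0.152  0.932 -0.33 ]
 [-0.053  0.325  0.944]]
[[316. 119.]
 [316. 185.]
 [317. 228.]
 [317. 307.]
 [317. 319.]]
```

View pics/w1.png

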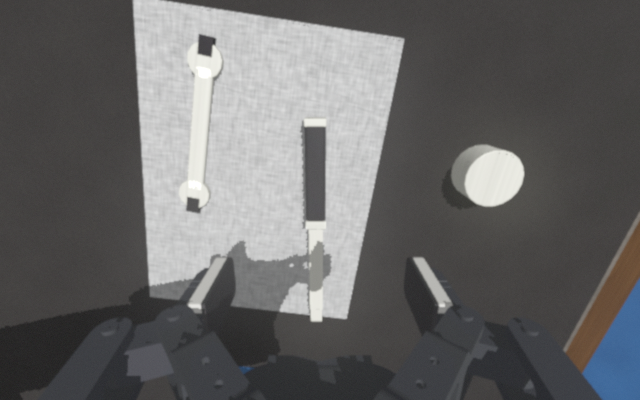

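Wrist view: the handle runs from (315,120) to (315,228) and the tip is at (317,320), matching the prediction within 1-2 px. Descending.

>>> play_rows:
  plan:
    - [-0.3,-3,-40,0,0,0,0.3]
    - [-0.3,-3,-40,0,0,0,0.0]
    - [-0.3,-3,-40,0,0,0,0.0]
    - [-0.3,-3,-30,0,0,0,0.0]
    - [0,-1,-12,0,0,0,0.0]

```text
time_s: 2.28
eef_pos: [560.3, 244.3, 18.3]
ee_rot: [0.0, 0.644, 0.765, 0.002]
force: [0.8, -0.1, 0.9]
grip_width: 0.499
```

```bash
python3 -c "
from h import *
state()"
```

```text
t 2.28 tcp [560.3 244.3  18.3] z [ 0.0025  0.0022 -1.    ] y [0.9855 0.1698 0.0028] F [ 0.8 -0.1  0.9] T [ 0.    0.05 -0.05] g 0.499
```

>>> play_rows:
  plan:
    - [0.7,-4.5,-6,0,0,-0.008,0.0]
    - [0.7,-4,-5,0,0,0,0.0]
    - [0,0,-2,0,0,0,0]

```text
time_s: 2.53
eef_pos: [560.0, 234.5, 2.1]
ee_rot: [-0.002, 0.648, 0.762, -0.001]
force: [-10.4, -3.6, 21.8]
grip_width: 0.5
```

>>> play_rows:
  plan:
    - [0,0,0,0,0,0,-1]
    - [0,0,0,0,0,0,-1]
    - [0,0,0,0,0,0,-1]
    - [0,0,0,0,0,0,-1]
    - [0,0,0,0,0,0,-1]
  grip_force: 120

```text
time_s: 2.95
eef_pos: [562.0, 233.9, 5.6]
ee_rot: [-0.0, 0.648, 0.762, 0.001]
force: [-1.1, -0.0, -3.9]
grip_width: 0.229
```

```bash
python3 -c "
from h import *
state()"
```

```text
t 2.95 tcp [562.  233.9   5.6] z [ 0.0014  0.002  -1.    ] y [0.9871 0.1602 0.0017] F [-1.1 -0.  -3.9] T [-0.05  0.03 -0.04] g 0.229
```

>>> play_rows:
  plan:
    - [0,0,-0.7,0,0,0,-1]

```text
time_s: 3.03
eef_pos: [562.0, 233.8, 4.8]
ee_rot: [-0.0, 0.648, 0.762, 0.001]
force: [-0.2, 0.4, -4.0]
grip_width: 0.23
```

>>> play_rows:
  plan:
    - [0,0,-0.7,0,0,0,-1]

```text
time_s: 3.12
eef_pos: [562.0, 233.8, 4.8]
ee_rot: [-0.0, 0.648, 0.762, 0.001]
force: [-5.4, -2.5, 11.4]
grip_width: 0.231
```

>>> play_rows:
  plan:
    - [0,0,-0.7,0,0,0,-1]

```text
time_s: 3.2
eef_pos: [562.0, 233.8, 4.8]
ee_rot: [-0.0, 0.648, 0.762, 0.001]
force: [-3.9, -1.6, 5.8]
grip_width: 0.226
```

```bash
python3 -c "
from h import *
state()"
```

```text
t 3.20 tcp [562.  233.8   4.8] z [ 0.0012  0.0017 -1.    ] y [0.9871 0.1604 0.0015] F [-3.9 -1.6  5.8] T [-0.25  0.65 -0.08] g 0.226
```

>>> play_rows:
  plan:
    - [0,0,20,0,0,0,-1]
    - [0,0,35,0,0,0,-1]
    - [0,0,40,0,0,0,-1]
    - [-3,-10,35,0,0,-0.04,-1]
    - [-8,-30,20,0,0,-0.04,-1]

```text
time_s: 3.62
eef_pos: [546.1, 195.6, 153.1]
ee_rot: [-0.005, 0.677, 0.736, -0.004]
force: [1.2, -0.3, -3.1]
grip_width: 0.227
```

>>> play_rows:
  plan:
    - [-11,-35,0,0,0,-0.038,-1]
    - [-8,-25,0,0,0,0,-1]
    - [-4,-12,0,0,0,0,-1]
    - [0,0,0,0,0,0,-1]

```text
time_s: 3.95
eef_pos: [522.8, 118.0, 159.1]
ee_rot: [-0.001, 0.693, 0.721, -0.0]
force: [-0.4, 0.4, -4.5]
grip_width: 0.226
```

```bash
cat >> h.py <<'E'
def bar(s,Rm,off=-0.8,gx=5.0):
    d=-Rm[:,0] if Rm[1,0]>0 else Rm[:,0]; u=-Rm[:,2]
    o=s["eef_pos"]+off*u-gx*d; return o,d,u
E
python3 - <<'E'
from h import *
s,Rm=state(); o,d,u=bar(s,Rm)
c=optics.capture("wrist"); cv2.imwrite("pics/w2.png",c["img"])
print(d,u,"tip",o+185*d)
print("bar",proj(c,[o+d*x+u*z for x,z in ((-70,20),(50,20),(165,14),(185,12.5))]).round(0).tolist())
f=np.array([535,-128,120]); print("flange",proj(c,f+np.array([[0,0,8],[0,45,8],[45,0,8],[-45,0,8]])).round(0).tolist())
E
```

```text
t 3.95 tcp [522.8 118.  159.1] z [-0.0023  0.001  -1.    ] y [ 0.9992  0.0407 -0.0022] F [-0.4  0.4 -4.5] T [0.   0.03 0.01] g 0.226
[ 0.04068575 -0.99917136 -0.00112559] [ 0.00225481 -0.00103471  0.99999692] tip [530.09677928 -61.84236911 158.04952131]
bar [[321.0, 117.0], [320.0, 350.0], [320.0, 475.0], [320.0, 491.0]]
flange [[323.0, 477.0], [325.0, 444.0], [372.0, 479.0], [273.0, 476.0]]
```

View pics/w2.png

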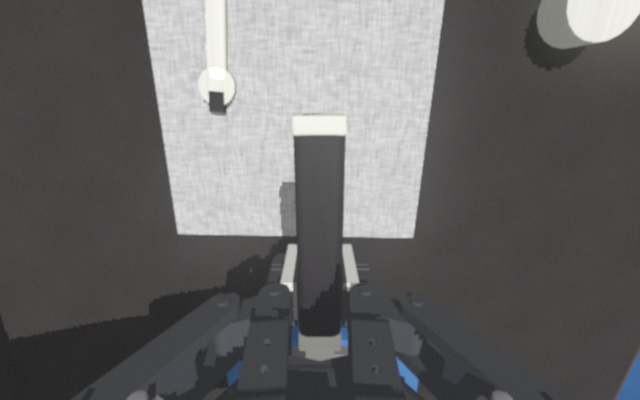

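Wrist view: the handle is held square, end at row ~116 as predicted, with the tip out of view. Next, lower toward the ridge.

>>> play_rows:
  plan:
    - [0.8,-4,-15,0,0,0.002,-1]
    - [0.8,-4,-15,0,0,0.002,-1]
    - [0.8,-3,-8,0,0,0,-1]
    - [0,0,-2,0,0,0,-1]
    - [0,0,0,0,0,0,-1]

```text
time_s: 4.42
eef_pos: [526.6, 110.9, 117.2]
ee_rot: [-0.001, 0.69, 0.724, 0.001]
force: [-0.2, -0.1, -3.5]
grip_width: 0.226
```

```bash
python3 - <<'E'
from h import *
s,Rm=state(); o,d,u=bar(s,Rm)
c=optics.capture("top"); c2=optics.capture("scene")
print(d,u,"tip",o+185*d)
print("bar",(proj(c,[o+d*x+u*z for x,z in ((-70,20),(50,20),(165,14),(185,12.5))])).round(1).tolist())
f=np.array([535,-128,120]); print("flange",proj(c,f+np.array([[0,0,8],[0,45,8],[0,-45,8],[45,0,8],[-45,0,8]])).round(1).tolist())
print("ridge",proj(c,[[531.5,-50,108]]).round(1))
a=cv2.resize(c["img"][145:220,265:405],(800,429),interpolation=cv2.INTER_CUBIC)
cv2.imwrite("pics/t2.png",a); cv2.imwrite("pics/s2raw.png",c2["img"])
E
```

```text
t 4.42 tcp [526.6 110.9 117.2] z [-0.0012  0.0028 -1.    ] y [ 0.9989  0.0474 -0.0011] F [-0.2 -0.1 -3.5] T [ 0.06  0.01 -0.02] g 0.226
[ 0.04736255 -0.99887363 -0.00287541] [ 0.00122359 -0.00282062  0.99999527] tip [535.10154259 -68.91326043 115.88620905]
bar [[253.2, 181.8], [295.1, 180.8], [335.1, 179.9], [342.1, 179.8]]
flange [[362.5, 180.3], [346.9, 180.0], [378.1, 180.7], [362.8, 164.8], [362.2, 195.9]]
ridge [[335.2 181.3]]
```

View pics/t2.png

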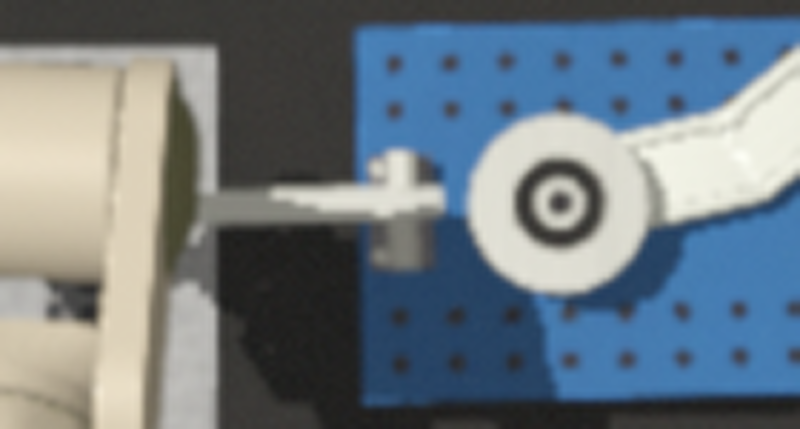

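Top crop: tip (444,199), flange edges 468–651, ridge centre col 400. All match the model within 0.5 px, with the tip about 14 mm short of the flange. Feeling for the ridge.

>>> play_rows:
  plan:
    - [-0.3,-3,-3,0,0,-0.001,-1]
    - [0,-2,-3,0,0,0,-1]
    - [0,0,-2,0,0,0,-1]

```text
time_s: 4.77
eef_pos: [527.5, 106.2, 111.2]
ee_rot: [0.0, 0.69, 0.724, 0.002]
force: [-0.3, -0.3, -4.4]
grip_width: 0.227
```

>>> play_rows:
  plan:
    - [0,0,-1,0,0,0,-1]

```text
time_s: 4.85
eef_pos: [527.5, 106.1, 110.1]
ee_rot: [0.0, 0.69, 0.724, 0.002]
force: [0.4, 1.2, -5.1]
grip_width: 0.226
```

>>> play_rows:
  plan:
    - [0,0,-1,0,0,0,-1]

```text
time_s: 4.93
eef_pos: [527.5, 106.0, 109.0]
ee_rot: [0.0, 0.69, 0.724, 0.002]
force: [0.2, 0.2, -4.7]
grip_width: 0.227
```

```bash
python3 - <<'E'
from h import *
s,Rm=state(); o,d,u=bar(s,Rm); print(d,u,"tip",o+185*d)
E
```

```text
t 4.93 tcp [527.5 106.  109. ] z [ 0.0038  0.0028 -1.    ] y [0.9989 0.0472 0.004 ] F [ 0.2  0.2 -4.7] T [-0.04  0.01 -0.03] g 0.227
[ 0.04721631 -0.99888132 -0.0025931 ] [-0.00383498 -0.00277725  0.99998879] tip [536.03210021 -73.74920905 107.7811851 ]
```

>>> play_rows:
  plan:
    - [0,0,-1,0,0,0,-1]
    - [0,0,-1,0,0,0,-1]

```text
time_s: 5.1
eef_pos: [527.6, 106.1, 107.0]
ee_rot: [0.001, 0.69, 0.724, 0.002]
force: [-0.9, -1.3, -5.3]
grip_width: 0.222
```

>>> play_rows:
  plan:
    - [0,0,-1,0,0,0,-1]

```text
time_s: 5.18
eef_pos: [527.6, 106.1, 106.0]
ee_rot: [0.001, 0.69, 0.724, 0.002]
force: [0.7, 0.2, -4.3]
grip_width: 0.229
```

>>> play_rows:
  plan:
    - [0,0,-1,0,0,0,-1]

```text
time_s: 5.27
eef_pos: [527.6, 106.1, 104.9]
ee_rot: [0.001, 0.69, 0.724, 0.003]
force: [0.0, 0.2, -3.9]
grip_width: 0.225
```

```bash
python3 - <<'E'
from h import *
s,Rm=state()
E
```

```text
t 5.27 tcp [527.6 106.1 104.9] z [ 0.0043  0.0029 -1.    ] y [0.9989 0.0471 0.0045] F [ 0.   0.2 -3.9] T [-0.01 -0.   -0.02] g 0.225
```

>>> play_rows:
  plan:
    - [0,0,-1,0,0,0,-1]

```text
time_s: 5.35
eef_pos: [527.7, 106.1, 103.8]
ee_rot: [0.001, 0.69, 0.724, 0.003]
force: [-0.0, -0.1, -5.1]
grip_width: 0.227
```

>>> play_rows:
  plan:
    - [0,0,-1,0,0,0,-1]

```text
time_s: 5.43
eef_pos: [527.7, 106.1, 102.7]
ee_rot: [0.001, 0.69, 0.724, 0.003]
force: [-1.0, -0.5, -4.0]
grip_width: 0.228
```

```bash
python3 - <<'E'
from h import *
s,Rm=state()
E
```

```text
t 5.43 tcp [527.7 106.1 102.7] z [ 0.0044  0.0028 -1.    ] y [0.9989 0.0472 0.0045] F [-1.  -0.5 -4. ] T [-0.05  0.03 -0.02] g 0.228
```

>>> play_rows:
  plan:
    - [0,0,-1,0,0,0,-1]

```text
time_s: 5.52
eef_pos: [527.7, 106.1, 101.6]
ee_rot: [0.001, 0.69, 0.724, 0.003]
force: [-0.4, -0.6, -4.1]
grip_width: 0.227
```

>>> play_rows:
  plan:
    - [0,0,-1,0,0,0,-1]

```text
time_s: 5.6
eef_pos: [527.7, 106.2, 100.5]
ee_rot: [0.001, 0.69, 0.724, 0.003]
force: [-0.5, 0.4, -4.7]
grip_width: 0.23
```

```bash
python3 - <<'E'
from h import *
s,Rm=state()
E
```

```text
t 5.60 tcp [527.7 106.2 100.5] z [ 0.0044  0.0029 -1.    ] y [0.9989 0.0471 0.0045] F [-0.5  0.4 -4.7] T [-0.01  0.02 -0.03] g 0.230
```

>>> play_rows:
  plan:
    - [0,0,-1,0,0,0,-1]

```text
time_s: 5.68
eef_pos: [527.7, 106.2, 99.4]
ee_rot: [0.001, 0.69, 0.724, 0.003]
force: [0.6, 0.2, -3.5]
grip_width: 0.228
```

>>> play_rows:
  plan:
    - [0,0,-1,0,0,0,-1]

```text
time_s: 5.77
eef_pos: [527.8, 106.1, 98.5]
ee_rot: [0.001, 0.69, 0.724, 0.003]
force: [-0.7, 0.3, -0.7]
grip_width: 0.228
```

```bash
python3 - <<'E'
from h import *
s,Rm=state()
E
```

```text
t 5.77 tcp [527.8 106.1  98.5] z [ 0.0047  0.0027 -1.    ] y [0.9989 0.0472 0.0048] F [-0.7  0.3 -0.7] T [-0.32  0.09 -0.06] g 0.228
```

Ridge contact at TCP z ≈ 98.9, so H ≈ 104.5. Raise 3 mm and slide the blade in under the flange.

>>> play_rows:
  plan:
    - [0,0,2.5,0,0,0,-1]
    - [-0.8,0,1,0,0,0,-1]
    - [-0.4,-5,0,0,0,0,-1]

```text
time_s: 6.02
eef_pos: [526.5, 101.6, 102.1]
ee_rot: [0.001, 0.69, 0.724, 0.003]
force: [-0.6, 0.8, -3.4]
grip_width: 0.227
```

>>> play_rows:
  plan:
    - [0,-5,0,0,0,0,-1]
    - [0,-4,0,0,0,0,-1]
    - [0,0,0,0,0,0,-1]

```text
time_s: 6.27
eef_pos: [526.4, 90.7, 102.3]
ee_rot: [0.001, 0.69, 0.724, 0.003]
force: [-0.1, -0.1, -4.5]
grip_width: 0.225
```

```bash
python3 - <<'E'
from h import *
s,Rm=state(); o,d,u=bar(s,Rm); print(d,u,"tip",o+185*d)
E
```

```text
t 6.27 tcp [526.4  90.7 102.3] z [ 0.0048  0.0026 -1.    ] y [0.9989 0.0476 0.0049] F [-0.1 -0.1 -4.5] T [ 0.   -0.02  0.01] g 0.225
[ 0.04758313 -0.99886445 -0.00237689] [-0.0047504  -0.00260585  0.99998532] tip [534.9646264  -89.09721613 101.02550047]
```

>>> play_rows:
  plan:
    - [0,-3,0,0,0,0,-1]
    - [0,-2,0,0,0,0,-1]

```text
time_s: 6.43
eef_pos: [526.4, 85.1, 102.2]
ee_rot: [0.001, 0.69, 0.724, 0.003]
force: [-0.2, -0.3, -4.0]
grip_width: 0.226
```

>>> play_rows:
  plan:
    - [0,-1,0,0,0,0,-1]
    - [0,-1,0,0,0,0,-1]

```text
time_s: 6.6
eef_pos: [526.4, 82.5, 102.2]
ee_rot: [0.001, 0.69, 0.723, 0.003]
force: [0.1, 0.5, -3.2]
grip_width: 0.227
```

```bash
python3 - <<'E'
from h import *
s,Rm=state(); o,d,u=bar(s,Rm); print(d,u,"tip",o+185*d)
E
```

```text
t 6.60 tcp [526.4  82.5 102.2] z [ 0.0046  0.0027 -1.    ] y [0.9989 0.0467 0.0047] F [ 0.1  0.5 -3.2] T [ 0.   -0.   -0.02] g 0.227
[ 0.04668482 -0.9989065  -0.00251438] [-0.00456087 -0.00273026  0.99998587] tip [534.77719406 -97.26899005 100.92351628]
```

>>> play_rows:
  plan:
    - [0,-1,0,0,0,0,-1]

```text
time_s: 6.68
eef_pos: [526.4, 81.4, 102.1]
ee_rot: [0.001, 0.69, 0.723, 0.003]
force: [0.1, 3.7, -4.4]
grip_width: 0.226
```

>>> play_rows:
  plan:
    - [0,-1,0,0,0,0,-1]

```text
time_s: 6.77
eef_pos: [526.3, 81.3, 102.1]
ee_rot: [-0.0, 0.69, 0.723, 0.003]
force: [-1.0, 10.3, -3.9]
grip_width: 0.233
```

```bash
python3 - <<'E'
from h import *
s,Rm=state(); o,d,u=bar(s,Rm); print(d,u,"tip",o+185*d)
E
```

```text
t 6.77 tcp [526.3  81.3 102.1] z [ 0.0045  0.0048 -1.    ] y [0.9989 0.0464 0.0047] F [-1.  10.3 -3.9] T [ 1.63 -0.02  0.16] g 0.233
[ 0.04645229 -0.99891014 -0.00455095] [-0.0045076  -0.00476543  0.99997849] tip [534.65546507 -98.51237876 100.52817   ]
```

Neck felt at TCP y = 81.4 (tip at 30 mm, as estimated). Backing off 4.5 mm and setting up the pry path.

```bash
cat >> h.py <<'E'
H=104.5; yh=np.array([-.0445,.999,0]); xh=np.array([.999,.0445,0])
p0=np.array([526.4,81.4,0])   # TCP here <-> fixture y 210
def tgt(th,yt=34.5):
    zt=H-8+14.5/np.cos(th)+(78-yt)*np.tan(th)
    return yt+180*np.cos(th)-12.5*np.sin(th), zt-180*np.sin(th)-12.5*np.cos(th), zt
def now():
    s,Rm=state(); p=s["eef_pos"]; d=bar(s,Rm)[1]; yf=(p-p0)@yh+210; th=np.arcsin(d[2])
    # pitch from TCP position alone (ridge tangent through bar underside)
    D=np.array([yf-78,p[2]-(H-8)]); r=np.hypot(*D); thp=-(np.arctan2(D[1],D[0])-np.arcsin(8/r))
    L=180-np.sqrt(r*r-64) if 0 else 0
    zt_tool=p[2]+180*np.sin(th)+12.5*np.cos(th); zt_pos=p[2]+180*np.sin(thp)+12.5*np.cos(thp)
    yt=yf-180*np.cos(thp)+12.5*np.sin(thp)
    print("yf %.1f z %.1f th_tool %.4f th_pos %.4f  tip z tool %.1f pos %.1f  yt %.1f"%(yf,p[2],th,thp,zt_tool,zt_pos,yt))
    return yf,p[2],th
def go(*ths,yt=34.5):
    yf,z,th=now()
    for t in ths:
        a,b,c=tgt(t,yt); v=(a-yf)*yh; print("th %.3f: d=[%.1f,%.1f,%.1f] turn x %.3f y %.4f  tipz %.1f"%(t,v[0],v[1],b-z,*((th-t)*xh[:2]),c)); yf,z,th=a,b,t
E
python3 - <<'E'
from h import *
print("bar at ridge contact check: thp formula at level", tgt(0))
go(0,.03,.06,.09,.12,.15,.18)
E
```

```text
bar at ridge contact check: thp formula at level (np.float64(214.5), np.float64(98.5), np.float64(111.0))
t 6.77 tcp [526.3  81.3 102.1] z [ 0.0045  0.0048 -1.    ] y [0.9989 0.0464 0.0047] F [-1.  10.3 -3.9] T [ 1.63 -0.02  0.16] g 0.233
yf 209.9 z 102.1 th_tool -0.0046 th_pos 0.0178  tip z tool 113.8 pos 117.9  yt 30.1
th 0.000: d=[-0.2,4.6,-3.6] turn x -0.005 y -0.0002  tipz 111.0
th 0.030: d=[0.0,-0.5,-4.1] turn x -0.030 y -0.0013  tipz 112.3
th 0.060: d=[0.0,-0.6,-4.1] turn x -0.030 y -0.0013  tipz 113.6
th 0.090: d=[0.0,-0.8,-4.0] turn x -0.030 y -0.0013  tipz 115.0
th 0.120: d=[0.0,-0.9,-4.0] turn x -0.030 y -0.0013  tipz 116.4
th 0.150: d=[0.0,-1.1,-3.9] turn x -0.030 y -0.0013  tipz 117.7
th 0.180: d=[0.1,-1.3,-3.9] turn x -0.030 y -0.0013  tipz 119.2
```

```bash
sed -i 's#np.arcsin(8/r)#np.arcsin(2/r)#; /L=180/d' h.py
```

>>> play_rows:
  plan:
    - [-0.2,4.6,-1,-0.005,0,0,-1]
    - [0,0,-2.5,0,0,0,-1]
    - [0,-0.5,-4,-0.03,-0.0013,0,-1]
    - [0,-0.6,-4,-0.03,-0.0013,0,-1]

```text
time_s: 7.1
eef_pos: [526.7, 84.8, 90.9]
ee_rot: [0.025, 0.69, 0.723, -0.019]
force: [-0.1, -0.1, -4.2]
grip_width: 0.225
```

```bash
python3 - <<'E'
from h import *
go(.09,.12,.15,.18)
E
```

```text
t 7.10 tcp [526.7  84.8  90.9] z [ 0.0093 -0.0623 -0.998 ] y [0.9989 0.0463 0.0065] F [-0.1 -0.1 -4.2] T [ 0.05  0.03 -0.06] g 0.225
yf 213.4 z 90.9 th_tool 0.0627 th_pos 0.0557  tip z tool 114.7 pos 113.5  yt 34.3
th 0.090: d=[0.0,-0.7,-4.6] turn x -0.027 y -0.0012  tipz 115.0
th 0.120: d=[0.0,-0.9,-4.0] turn x -0.030 y -0.0013  tipz 116.4
th 0.150: d=[0.0,-1.1,-3.9] turn x -0.030 y -0.0013  tipz 117.7
th 0.180: d=[0.1,-1.3,-3.9] turn x -0.030 y -0.0013  tipz 119.2
```

>>> play_rows:
  plan:
    - [0,-0.7,-5,-0.025,-0.0012,0,-1]
    - [0,-0.9,-4,-0.03,-0.0013,0,-1]

```text
time_s: 7.27
eef_pos: [527.0, 83.5, 81.9]
ee_rot: [0.046, 0.689, 0.722, -0.039]
force: [-1.5, 2.7, -0.5]
grip_width: 0.226
```

```bash
python3 - <<'E'
from h import *
go(.15,.18,.2)
E
```

```text
t 7.27 tcp [527.   83.5  81.9] z [ 0.0133 -0.1201 -0.9927] y [0.9989 0.0473 0.0077] F [-1.5  2.7 -0.5] T [ 0.01  0.21 -0.14] g 0.226
yf 212.0 z 81.9 th_tool 0.1209 th_pos 0.1231  tip z tool 116.0 pos 116.4  yt 34.9
th 0.150: d=[0.1,-1.4,-3.4] turn x -0.029 y -0.0013  tipz 117.7
th 0.180: d=[0.1,-1.3,-3.9] turn x -0.030 y -0.0013  tipz 119.2
th 0.200: d=[0.0,-0.9,-2.5] turn x -0.020 y -0.0009  tipz 120.1
```

>>> play_rows:
  plan:
    - [0,-1.4,-3.5,-0.029,-0.0013,0,-1]

```text
time_s: 7.35
eef_pos: [527.1, 82.4, 78.4]
ee_rot: [0.058, 0.688, 0.722, -0.049]
force: [-1.2, 2.0, -0.7]
grip_width: 0.225
```

>>> play_rows:
  plan:
    - [0,-0.9,-2.5,-0.02,-0.001,0,-1]

```text
time_s: 7.43
eef_pos: [527.1, 81.7, 75.7]
ee_rot: [0.066, 0.687, 0.721, -0.057]
force: [-1.4, 1.3, -1.8]
grip_width: 0.225
```

```bash
python3 - <<'E'
from h import *
go(.18,.2,.22)
E
```

```text
t 7.43 tcp [527.1  81.7  75.7] z [ 0.0167 -0.1717 -0.985 ] y [0.9988 0.0488 0.0084] F [-1.4  1.3 -1.8] T [-0.03  0.14 -0.19] g 0.225
yf 210.3 z 75.7 th_tool 0.1732 th_pos 0.1709  tip z tool 119.0 pos 118.6  yt 35.0
th 0.180: d=[0.0,-0.9,-1.1] turn x -0.007 y -0.0003  tipz 119.2
th 0.200: d=[0.0,-0.9,-2.5] turn x -0.020 y -0.0009  tipz 120.1
th 0.220: d=[0.0,-1.0,-2.5] turn x -0.020 y -0.0009  tipz 121.1
```

>>> play_rows:
  plan:
    - [0,-1.0,-2.2,-0.015,-0.0007,0,-1]

```text
time_s: 7.52
eef_pos: [527.1, 81.1, 73.3]
ee_rot: [0.071, 0.687, 0.721, -0.062]
force: [0.3, 3.4, -0.4]
grip_width: 0.231
```

>>> play_rows:
  plan:
    - [0,-0.7,-1.9,-0.015,-0.0007,0,-1]

```text
time_s: 7.6
eef_pos: [527.2, 80.6, 71.4]
ee_rot: [0.077, 0.686, 0.72, -0.068]
force: [-1.2, 2.5, 1.1]
grip_width: 0.228
```

```bash
python3 - <<'E'
from h import *
go(.2,.22,.24)
E
```

```text
t 7.60 tcp [527.2  80.6  71.4] z [ 0.0187 -0.2033 -0.9789] y [0.9987 0.0499 0.0087] F [-1.2  2.5  1.1] T [-0.08  0.21 -0.14] g 0.228
yf 209.2 z 71.4 th_tool 0.2054 th_pos 0.2042  tip z tool 120.3 pos 120.1  yt 35.4
th 0.200: d=[0.0,-0.7,0.7] turn x 0.005 y 0.0002  tipz 120.1
th 0.220: d=[0.0,-1.0,-2.5] turn x -0.020 y -0.0009  tipz 121.1
th 0.240: d=[0.0,-1.1,-2.5] turn x -0.020 y -0.0009  tipz 122.1
```

>>> play_rows:
  plan:
    - [0,-1.2,-1.8,-0.015,-0.0007,0,-1]

```text
time_s: 7.68
eef_pos: [527.3, 80.0, 69.7]
ee_rot: [0.083, 0.685, 0.72, -0.072]
force: [-1.8, 8.3, 3.7]
grip_width: 0.224
```

>>> play_rows:
  plan:
    - [0,-0.9,-1.9,-0.015,-0.0007,0,-1]

```text
time_s: 7.77
eef_pos: [527.6, 79.6, 68.3]
ee_rot: [0.089, 0.685, 0.719, -0.077]
force: [-4.4, 5.7, 9.9]
grip_width: 0.226
```

```bash
python3 - <<'E'
from h import *
go(.24,.26,.28)
E
```

```text
t 7.77 tcp [527.6  79.6  68.3] z [ 0.0219 -0.2327 -0.9723] y [0.9987 0.0496 0.0107] F [-4.4  5.7  9.9] T [ 0.57  0.61 -0.41] g 0.226
yf 208.1 z 68.3 th_tool 0.2357 th_pos 0.2281  tip z tool 122.5 pos 121.2  yt 35.6
th 0.240: d=[0.1,-1.8,-1.2] turn x -0.004 y -0.0002  tipz 122.1
th 0.260: d=[0.1,-1.1,-2.4] turn x -0.020 y -0.0009  tipz 123.1
th 0.280: d=[0.1,-1.2,-2.4] turn x -0.020 y -0.0009  tipz 124.1
```

Flange contact is felt at tip z ≈ 120.5. Levering on.

>>> play_rows:
  plan:
    - [0,-1.5,-2.4,-0.012,-0.0005,0,-1]
    - [0,-1.1,-2.6,-0.02,-0.0009,0,-1]

```text
time_s: 7.93
eef_pos: [528.3, 78.6, 65.2]
ee_rot: [0.101, 0.684, 0.717, -0.087]
force: [-4.9, 4.7, 8.0]
grip_width: 0.232
```

```bash
python3 - <<'E'
from h import *
go(.26,.28,.30)
E
```

```text
t 7.93 tcp [528.3  78.6  65.2] z [ 0.0261 -0.2628 -0.9645] y [0.9987 0.048  0.014 ] F [-4.9  4.7  8. ] T [ 0.72  0.62 -0.57] g 0.232
yf 207.1 z 65.2 th_tool 0.2669 th_pos 0.2531  tip z tool 124.7 pos 122.4  yt 35.9
th 0.260: d=[0.1,-1.8,-0.5] turn x 0.007 y 0.0003  tipz 123.1
th 0.280: d=[0.1,-1.2,-2.4] turn x -0.020 y -0.0009  tipz 124.1
th 0.300: d=[0.1,-1.3,-2.3] turn x -0.020 y -0.0009  tipz 125.1
```

>>> play_rows:
  plan:
    - [-0.5,-1.5,-3,0,0.004,0,-1]
    - [-0.5,-1.2,-2.6,-0.008,0.004,0,-1]

```text
time_s: 8.1
eef_pos: [528.6, 77.7, 62.1]
ee_rot: [0.103, 0.684, 0.716, -0.09]
force: [-4.8, 7.7, 14.4]
grip_width: 0.223
```

```bash
python3 - <<'E'
from h import *
go(.28,.30)
c=optics.capture("top"); c2=optics.capture("scene")
cv2.imwrite("pics/t3.png",np.vstack([cv2.resize(c["img"][150:215,280:400],(800,433),interpolation=cv2.INTER_CUBIC)]))
a=c2["img"][180:270,200:360]; a0=cv2.imread("pics/s2raw.png")[180:270,200:360]
cv2.imwrite("pics/s3.png",cv2.resize(np.hstack([a0,a]),(800,225),interpolation=cv2.INTER_CUBIC))
cv2.imwrite("pics/s3raw.png",c2["img"])
print("1mm up px:",proj(c2,[[535,-128,138]])-proj(c2,[[535,-128,128]]), proj(c2,[[535,-128,128]]))
E
```

```text
t 8.10 tcp [528.6  77.7  62.1] z [ 0.0234 -0.2696 -0.9627] y [0.9988 0.0469 0.0112] F [-4.8  7.7 14.4] T [ 0.34  0.74 -0.8 ] g 0.223
yf 206.2 z 62.1 th_tool 0.2738 th_pos 0.2770  tip z tool 122.8 pos 123.4  yt 36.5
th 0.280: d=[0.1,-2.2,0.2] turn x -0.006 y -0.0003  tipz 124.1
th 0.300: d=[0.1,-1.3,-2.3] turn x -0.020 y -0.0009  tipz 125.1
1mm up px: [[-0.34006862 -3.24362796]] [[281.1744012  207.08636137]]
```

View pics/s3.png

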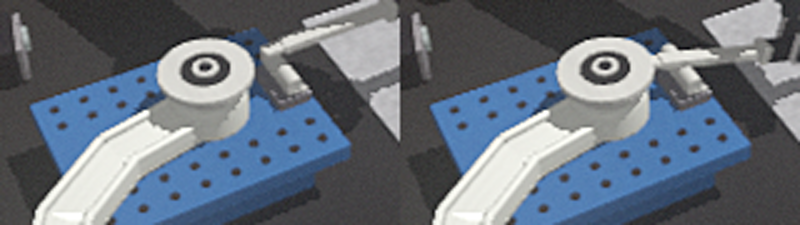

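The scene crop (before | now) shows the blade under the flange and the shank on the ridge, with only a small rise. I'll track the rise sub-pixel against the "before" picture.

```bash
cat >> h.py <<'E'
def rise(n=4):
    r=cv2.imread("pics/s2raw.png"); im=np.mean([optics.capture("scene")["img"].astype(float) for _ in range(n)],0)
    g=lambda a:cv2.cvtColor(a.astype(np.float32),cv2.COLOR_BGR2GRAY)
    R0,I=g(r),g(im); out=[]
    for k in ((282,207,12,8),(282,207,9,6)):
        m=np.zeros(R0.shape,np.uint8); cv2.ellipse(m,k[:2],k[2:],0,0,360,255,-1)
        s=np.s_[180:240,240:325]; W=np.eye(2,3,dtype=np.float32)
        cc,W=cv2.findTransformECC(R0[s],I[s],W,cv2.MOTION_TRANSLATION,(3,200,1e-6),m[s],3)
        out+=[round(float(-W[1,2]/.324),2),round(float(-W[0,2]/.034),1),round(cc,4)]
    # static check: plate holes
    m=np.zeros(R0.shape,np.uint8); m[225:250,260:330]=255; W=np.eye(2,3,dtype=np.float32)
    cc,W=cv2.findTransformECC(R0,I,W,cv2.MOTION_TRANSLATION,(3,200,1e-6),m,3)
    print("rise mm from start (two masks)",out,"static px",W[:,2])
E
python3 - <<'E'
from h import *
rise()
E
```

```text
rise mm from start (two masks) [1.41, 1.9, 0.9489, 2.09, 1.4, 0.9871] static px [-0.10148724  0.06289417]
```

>>> play_rows:
  plan:
    - [-0.3,-1.8,-3,-0.02,0.001,0,-1]
    - [-0.3,-1.8,-3,-0.018,0.001,0,-1]
    - [-0.2,-1.6,-3,-0.018,0.001,0,-1]

```text
time_s: 8.65
eef_pos: [529.3, 75.9, 57.3]
ee_rot: [0.122, 0.683, 0.712, -0.107]
force: [-6.1, 6.7, 10.8]
grip_width: 0.227
```

```bash
python3 - <<'E'
from h import *
go(.32,.34,.36,.38,yt=36)
rise()
E
```

```text
t 8.65 tcp [529.3  75.9  57.3] z [ 0.0275 -0.3194 -0.9472] y [0.999  0.0431 0.0145] F [-6.1  6.7 10.8] T [ 0.77  0.67 -0.78] g 0.227
yf 204.3 z 57.3 th_tool 0.3261 th_pos 0.3160  tip z tool 126.8 pos 125.1  yt 37.1
th 0.320: d=[0.1,-1.4,-0.1] turn x 0.006 y 0.0003  tipz 125.7
th 0.340: d=[0.1,-1.4,-2.3] turn x -0.020 y -0.0009  tipz 126.7
th 0.360: d=[0.1,-1.5,-2.2] turn x -0.020 y -0.0009  tipz 127.8
th 0.380: d=[0.1,-1.5,-2.2] turn x -0.020 y -0.0009  tipz 128.9
rise mm from start (two masks) [4.27, 3.0, 0.9793, 4.38, 6.7, 0.9804] static px [-0.13184041  0.16510715]
```

>>> play_rows:
  plan:
    - [-1,-2.2,-2.8,-0.012,0.003,0,-1]
    - [-0.8,-2.0,-2.8,-0.018,0.003,0,-1]

```text
time_s: 9.02
eef_pos: [529.3, 74.5, 54.0]
ee_rot: [0.131, 0.682, 0.71, -0.115]
force: [-3.1, 12.8, 8.8]
grip_width: 0.23
```

```bash
python3 - <<'E'
from h import *
go(.34,.36,.38,.39,yt=36.5)
rise()
E
```

```text
t 9.02 tcp [529.3  74.5  54. ] z [ 0.0284 -0.3427 -0.939 ] y [0.999  0.0419 0.0149] F [-3.1 12.8  8.8] T [ 1.5   0.47 -0.41] g 0.230
yf 203.0 z 54.0 th_tool 0.3507 th_pos 0.3429  tip z tool 127.6 pos 126.3  yt 37.7
th 0.340: d=[0.0,-1.0,0.8] turn x 0.011 y 0.0005  tipz 126.6
th 0.360: d=[0.1,-1.5,-2.2] turn x -0.020 y -0.0009  tipz 127.6
th 0.380: d=[0.1,-1.5,-2.2] turn x -0.020 y -0.0009  tipz 128.7
th 0.390: d=[0.0,-0.8,-1.1] turn x -0.010 y -0.0004  tipz 129.2
rise mm from start (two masks) [4.16, 5.2, 0.9845, 4.95, 5.4, 0.988] static px [-0.18328173  0.19956715]
```

>>> play_rows:
  plan:
    - [-0.8,-2.0,-3.2,-0.012,0.003,0,-1]
    - [-0.8,-2.0,-3.0,-0.018,0.003,0,-1]

```text
time_s: 9.38
eef_pos: [529.5, 73.1, 50.5]
ee_rot: [0.141, 0.681, 0.708, -0.124]
force: [-3.7, 11.5, 10.7]
grip_width: 0.229
```

```bash
python3 - <<'E'
from h import *
go(.38,.39,.4,yt=37.5)
rise()
E
```

```text
t 9.38 tcp [529.5  73.1  50.5] z [ 0.0295 -0.3675 -0.9296] y [0.999  0.0415 0.0153] F [-3.7 11.5 10.7] T [ 1.15  0.49 -0.55] g 0.229
yf 201.5 z 50.5 th_tool 0.3772 th_pos 0.3714  tip z tool 128.5 pos 127.5  yt 38.3
th 0.380: d=[0.1,-1.5,-0.6] turn x -0.003 y -0.0001  tipz 128.3
th 0.390: d=[0.0,-0.8,-1.1] turn x -0.010 y -0.0004  tipz 128.8
th 0.400: d=[0.0,-0.8,-1.1] turn x -0.010 y -0.0004  tipz 129.4Traceback (most recent call last):
  File "<stdin>", line 3, in <module>
  File "h.py", line 42, in rise
    cc,W=cv2.findTransformECC(R0[s],I[s],W,cv2.MOTION_TRANSLATION,(3,200,1e-6),m[s],3)
         ~~~~~~~~~~~~~~~~~~~~^^^^^^^^^^^^^^^^^^^^^^^^^^^^^^^^^^^^^^^^^^^^^^^^^^^^^^^^^
cv2.error: OpenCV(4.12.0) /io/opencv/modules/video/src/ecc.cpp:589: error: (-7:Iterations do not converge) The algorithm stopped before its convergence. The correlation is going to be minimized. Images may be uncorrelated or non-overlapped in function 'findTransformECC'
```

```bash
sed -i 's#s=np.s_\[180:240,240:325\]; W=np.eye(2,3,dtype=np.float32)#s=np.s_[180:240,240:325]; W=np.eye(2,3,dtype=np.float32); W[1,2]=-2.3#' h.py; python3 - <<'E'
from h import *
rise()
E
```

```text
rise mm from start (two masks) [5.86, 9.8, 0.9959, 6.48, 8.6, 0.9901] static px [-0.15670525  0.2133738 ]
```

>>> play_rows:
  plan:
    - [-0.8,-2.0,-3.2,-0.015,0.003,0,-1]
    - [-0.8,-2.0,-3.0,-0.015,0.003,0,-1]

```text
time_s: 9.95
eef_pos: [529.8, 71.5, 47.0]
ee_rot: [0.15, 0.68, 0.706, -0.133]
force: [-4.3, 12.3, 11.9]
grip_width: 0.225
```

```bash
python3 - <<'E'
from h import *
go(.4,.41,yt=38)
rise(6)
E
```

```text
t 9.95 tcp [529.8  71.5  47. ] z [ 0.0306 -0.3922 -0.9194] y [0.999  0.041  0.0157] F [-4.3 12.3 11.9] T [ 1.09  0.56 -0.62] g 0.225
yf 200.0 z 47.0 th_tool 0.4040 th_pos 0.4004  tip z tool 129.3 pos 128.7  yt 39.1
th 0.400: d=[0.0,-1.0,0.5] turn x 0.004 y 0.0002  tipz 129.2
th 0.410: d=[0.0,-0.8,-1.1] turn x -0.010 y -0.0004  tipz 129.7
rise mm from start (two masks) [7.3, 6.4, 0.9948, 6.83, 10.3, 0.9247] static px [-0.15887439  0.22598402]
```

>>> play_rows:
  plan:
    - [-0.8,-2.0,-2.8,-0.013,0.003,0,-1]

```text
time_s: 10.33
eef_pos: [529.9, 70.8, 45.6]
ee_rot: [0.154, 0.679, 0.705, -0.137]
force: [-3.5, 12.4, 11.7]
grip_width: 0.228
```

```bash
python3 - <<'E'
from h import *
go(.39,.36,.33,.3,yt=41)
rise(8)
c2=optics.capture("scene"); a=c2["img"][180:260,230:350]; a0=cv2.imread("pics/s2raw.png")[180:260,230:350]
cv2.imwrite("pics/s4.png",cv2.resize(np.hstack([a0,a]),(800,267),interpolation=cv2.INTER_CUBIC))
E
```

```text
t 10.33 tcp [529.9  70.8  45.6] z [ 0.0311 -0.402  -0.9151] y [0.999  0.0407 0.016 ] F [-3.5 12.4 11.7] T [ 1.1   0.49 -0.6 ] g 0.228
yf 199.3 z 45.6 th_tool 0.4146 th_pos 0.4124  tip z tool 129.6 pos 129.2  yt 39.4
th 0.390: d=[-0.2,3.5,1.8] turn x 0.025 y 0.0011  tipz 127.4
th 0.360: d=[-0.1,2.3,3.4] turn x 0.030 y 0.0013  tipz 125.9
th 0.330: d=[-0.1,2.2,3.5] turn x 0.030 y 0.0013  tipz 124.5
th 0.300: d=[-0.1,2.0,3.6] turn x 0.030 y 0.0013  tipz 123.1
rise mm from start (two masks) [7.79, 9.9, 0.9947, 7.32, 5.7, 0.8619] static px [-0.16865118  0.22233596]
```

View pics/s4.png

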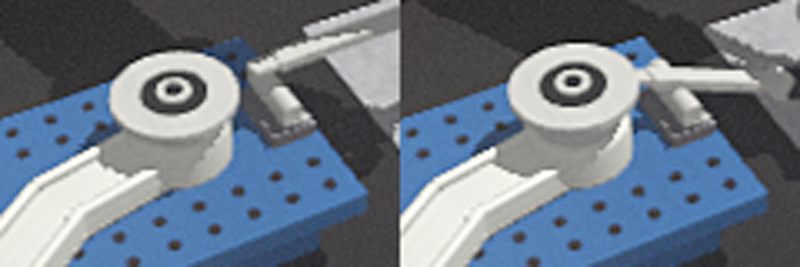

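The ring centre rose from (173,88) to (173,80) in the crop, about 8 mm from the start; geometry gives 9.2–9.6 mm absolute. Now untilt and withdraw.

>>> play_rows:
  plan:
    - [-0.2,1.5,3.0,0.025,0.001,0,-1]
    - [-0.1,2.3,4,0.03,0.001,0,-1]
    - [-0.1,2.3,4.5,0.035,0.001,0,-1]
    - [-0.1,2.0,4.5,0.035,0.001,0,-1]
    - [-0.1,2.0,4.5,0.035,0.001,0,-1]

```text
time_s: 11.2
eef_pos: [529.4, 81.8, 66.2]
ee_rot: [0.097, 0.688, 0.715, -0.08]
force: [0.4, 0.3, -4.1]
grip_width: 0.227
```

```bash
python3 - <<'E'
from h import *
go(.2,.2,yt=50)
E
```

```text
t 11.20 tcp [529.4  81.8  66.2] z [ 0.0273 -0.2478 -0.9684] y [0.999  0.0403 0.0179] F [ 0.4  0.3 -4.1] T [ 0.21  0.05 -0.1 ] g 0.227
yf 210.3 z 66.2 th_tool 0.2513 th_pos 0.2398  tip z tool 123.1 pos 121.1  yt 38.4
th 0.200: d=[-0.6,13.7,2.7] turn x 0.051 y 0.0023  tipz 117.0
th 0.200: d=[-0.0,0.0,0.0] turn x 0.000 y 0.0000  tipz 117.0
```

>>> play_rows:
  plan:
    - [-0.3,7,1,0,0,0,-1]
    - [-0.5,12,1,0,0,0,-1]
    - [-0.8,20,2,0,0,0,-1]
    - [-1,20,20,0.05,0.002,0,-1]
    - [-1,20,20,0.08,0.002,0,-1]

```text
time_s: 11.62
eef_pos: [523.0, 163.7, 106.8]
ee_rot: [0.048, 0.694, 0.718, -0.04]
force: [1.0, 0.5, -3.8]
grip_width: 0.229
```

```bash
python3 - <<'E'
from h import *
s,Rm=state(); o,d,u=bar(s,Rm); print(o,d,u)
E
```

```text
t 11.62 tcp [523.  163.7 106.8] z [ 0.0137 -0.1233 -0.9923] y [0.9993 0.0349 0.0095] F [ 1.   0.5 -3.8] T [ 0.05 -0.05 -0.  ] g 0.229
[522.87379041 168.56674031 105.35898476] [ 0.03349994 -0.9917507   0.12372676] [-0.0136969   0.12332905  0.9922713 ]
```

```bash
python3 - <<'E'
from h import *
rise(8)
r=cv2.imread("pics/scene1.png"); im=optics.capture("scene")["img"]; cv2.imwrite("pics/s5raw.png",im)
g=lambda a:cv2.cvtColor(a,cv2.COLOR_BGR2GRAY).astype(np.float32)
q=g(cv2.imread("pics/s2raw.png"))
for nm,b in (("flange",(262,195,303,222)),("armtip",(200,270,245,345)),("arm",(215,235,260,290))):
    x0,y0,x1,y1=b
    for rn,ref in (("s1",g(r)),("s2",q)):
        m=np.zeros(q.shape,np.uint8); m[y0:y1,x0:x1]=255; 
        if nm=="flange": m[:]=0; cv2.ellipse(m,(282,207),(19,13),0,0,360,255,-1)
        W=np.eye(2,3,dtype=np.float32); W[1,2]=-2.3*(nm=="flange")
        try: cc,W=cv2.findTransformECC(ref,g(im),W,cv2.MOTION_TRANSLATION,(3,300,1e-6),m,3); print(nm,rn,W[:,2],round(cc,4))
        except cv2.error: print(nm,rn,"fail")
E
```

```text
rise mm from start (two masks) [7.81, 9.9, 0.9948, 7.37, 5.4, 0.853] static px [-0.16088651  0.2058241 ]
flange s1 [-0.19327933 -2.3312886 ] 0.9954
flange s2 [-0.18658356 -2.3572912 ] 0.9954
armtip s1 [-0.00645643  0.00267941] 0.9999
armtip s2 [-0.00140106 -0.00039713] 0.9999
arm s1 [-0.00637863 -0.00099043] 0.9999
arm s2 [ 0.0066206  -0.00724938] 1.0
```

>>> play_rows:
  plan:
    - [8,20,5,0.06,0.007,0.03,-1]
    - [8,20,5,0.062,0.007,0.03,-1]
    - [8,18,0,0,0,0.03,-1]
    - [7,14,0,0,0,0.03,-1]
    - [0,0,0,0,0,0,-1]

```text
time_s: 12.48
eef_pos: [554.9, 233.1, 113.9]
ee_rot: [-0.0, 0.651, 0.759, -0.001]
force: [-0.5, 0.9, -4.4]
grip_width: 0.231
```

```bash
python3 - <<'E'
from h import *
state()
q=cv2.imread("pics/s2raw.png"); im=np.mean([optics.capture("scene")["img"].astype(float) for _ in range(6)],0)
g=lambda a:cv2.cvtColor(a.astype(np.float32),cv2.COLOR_BGR2GRAY)
for r in ((8,6),(11,8),(14,10),(17,11)):
  for f in (3,5,7):
    m=np.zeros(q.shape[:2],np.uint8); cv2.ellipse(m,(282,207),r,0,0,360,255,-1); W=np.eye(2,3,dtype=np.float32); W[1,2]=-2.5
    try: cc,W=cv2.findTransformECC(g(q),g(im),W,0,(3,300,1e-6),m,f); print(r,f,(-W[1,2]/.324).round(2),W[0,2].round(2),round(cc,3))
    except cv2.error: pass
E
```

```text
t 12.48 tcp [554.9 233.1 113.9] z [-0.0015 -0.0016 -1.    ] y [ 0.9882  0.1531 -0.0017] F [-0.5  0.9 -4.4] T [ 0.02 -0.05  0.03] g 0.231
(8, 6) 3 7.33 -0.32 0.891
(8, 6) 5 7.42 -0.29 0.887
(8, 6) 7 8.27 -0.24 0.855
(11, 8) 3 7.95 -0.36 0.991
(11, 8) 5 8.3 -0.46 0.986
(11, 8) 7 8.69 -0.47 0.996
(14, 10) 3 7.46 -0.26 0.996
(14, 10) 5 7.47 -0.26 0.997
(14, 10) 7 7.4 -0.37 0.985
(17, 11) 3 7.38 -0.22 0.996
(17, 11) 5 7.3 -0.21 0.998
(17, 11) 7 7.18 -0.23 0.998
```

>>> play_rows:
  plan:
    - [1.5,4,-35,-0.001,-0.001,0.006,-1]
    - [1.5,4,-35,0,0,0,-1]
    - [1,4,-22,0,0,0,-1]
    - [0,0,-8,0,0,0,-1]
    - [0,0,-3,0,0,0,-1]

```text
time_s: 13.2
eef_pos: [559.2, 241.2, 11.0]
ee_rot: [0.003, 0.651, 0.759, 0.001]
force: [-0.9, -0.6, -3.9]
grip_width: 0.226
```

```bash
python3 -c "
from h import *
s,_=state(); print(s['joints'].round(2))"
```

```text
t 13.20 tcp [559.2 241.2  11. ] z [ 0.0057 -0.0027 -1.    ] y [0.9883 0.1526 0.0052] F [-0.9 -0.6 -3.9] T [-0.01 -0.06 -0.01] g 0.226
[ 0.22  0.73  1.45 -0.    0.95  0.07]
```

>>> play_rows:
  plan:
    - [0,0,-3,0,0.005,0,-1]
    - [0,0,-1.5,0,0,0,-1]

```text
time_s: 13.37
eef_pos: [559.5, 240.6, 7.4]
ee_rot: [0.001, 0.651, 0.759, -0.001]
force: [0.1, -0.1, -4.0]
grip_width: 0.232
```

>>> play_rows:
  plan:
    - [0,0,-0.7,0,0,0,-1]
    - [0,0,0,0,0,0,-1]

```text
time_s: 13.53
eef_pos: [560.6, 240.4, 8.6]
ee_rot: [0.002, 0.651, 0.759, 0.0]
force: [0.6, 0.3, -3.5]
grip_width: 0.229
```

>>> play_rows:
  plan:
    - [-0.5,0,-2,0,0,0,-1]
    - [0,0,-1,0,0,0,-1]

```text
time_s: 13.7
eef_pos: [561.2, 240.5, 7.4]
ee_rot: [0.003, 0.651, 0.759, 0.002]
force: [0.3, -1.2, -4.8]
grip_width: 0.227
```

>>> play_rows:
  plan:
    - [0,0,-1,0,0,0,-1]

```text
time_s: 13.78
eef_pos: [561.5, 240.5, 6.9]
ee_rot: [0.004, 0.651, 0.759, 0.002]
force: [0.2, 0.9, -4.1]
grip_width: 0.227
```

>>> play_rows:
  plan:
    - [0,0,-0.8,0,0,0,-1]

```text
time_s: 13.87
eef_pos: [561.5, 240.6, 6.3]
ee_rot: [0.004, 0.651, 0.759, 0.002]
force: [-0.3, 0.3, -4.8]
grip_width: 0.227
```

>>> play_rows:
  plan:
    - [0,0,-0.8,0,0.005,0,-1]

```text
time_s: 13.95
eef_pos: [561.5, 240.6, 5.6]
ee_rot: [0.002, 0.651, 0.759, 0.001]
force: [-0.1, 1.1, -4.1]
grip_width: 0.228
```

>>> play_rows:
  plan:
    - [0,0,-0.8,0,0,0,-1]

```text
time_s: 14.03
eef_pos: [561.7, 240.6, 4.8]
ee_rot: [0.002, 0.651, 0.759, 0.001]
force: [-1.2, -2.3, 7.3]
grip_width: 0.225
```

```bash
python3 -c "
from h import *
state()"
```

```text
t 14.03 tcp [561.7 240.6   4.8] z [ 0.0036 -0.0012 -1.    ] y [0.9885 0.1514 0.0034] F [-1.2 -2.3  7.3] T [-0.12  0.24 -0.02] g 0.225
```

>>> play_rows:
  plan:
    - [0,0,0,0,0,0,-0.2]
    - [0,0,0.5,0,0,0,0]
    - [0,0,0.5,0,0,0,0.2]
    - [0,0,0.5,0,0,0,0.2]
    - [0,0,10,0,0,0,0.2]

```text
time_s: 14.45
eef_pos: [562.1, 240.7, 16.8]
ee_rot: [0.002, 0.651, 0.759, 0.001]
force: [0.1, -0.2, -0.5]
grip_width: 0.603
```

>>> play_rows:
  plan:
    - [0,0,30,0,0,0,0.2]
    - [0,0,40,0,0,0,0.2]
    - [0,0,40,0,0,0,0.2]
    - [0,0,40,0,0,0,0.2]
    - [0,0,20,0,0,0,0.2]

```text
time_s: 14.87
eef_pos: [558.8, 239.9, 194.6]
ee_rot: [0.0, 0.651, 0.759, -0.001]
force: [-0.2, -0.1, 0.6]
grip_width: 0.595
```

```bash
python3 - <<'E'
from h import *
s,Rm=state(); c=optics.capture("wrist"); W=c["world_to_cam"]
o=-W[:3,:3].T@W[:3,3]; 
print("cam in tool",Rm.T@(o-s["eef_pos"]),"look in tool",Rm.T@(-W[2,:3]),"up",Rm.T@W[1,:3],s["joints"].round(2))
E
```

```text
t 14.87 tcp [558.8 239.9 194.6] z [-0.0011 -0.0022 -1.    ] y [ 0.9885  0.1513 -0.0014] F [-0.2 -0.1  0.6] T [-0.04 -0.03 -0.04] g 0.595
cam in tool [  84.23827086   -0.61183769 -142.68060297] look in tool [-3.28862703e-01 -4.07714005e-04  9.44377656e-01] up [9.44377656e-01 2.88587257e-04 3.28862828e-01] [ 0.21  0.53  1.28 -0.    1.34  0.06]
```

>>> play_rows:
  plan:
    - [-2.4,-15,0,-0.12,0,0,0.2]
    - [-2.4,-20,0,-0.12,0,0,0.2]
    - [-2.4,-20,0,-0.12,0,0,0.2]
    - [-2.4,-20,0,-0.12,0,0,0.2]
    - [-2.4,-20,0,-0.12,0,0,0.2]

```text
time_s: 15.33
eef_pos: [550.2, 141.8, 209.5]
ee_rot: [0.207, 0.621, 0.722, -0.223]
force: [-0.3, 0.4, -0.5]
grip_width: 0.602
```

```bash
python3 - <<'E'
from h import *
s,Rm=state(); c=optics.capture("wrist"); W=c["world_to_cam"]
o=-W[:3,:3].T@W[:3,3]; print("cam",o.round(1),"look",-W[2,:3].round(3),s["joints"].round(2))
E
```

```text
t 15.33 tcp [550.2 141.8 209.5] z [ 0.0219 -0.5798 -0.8145] y [ 0.9896  0.1283 -0.0647] F [-0.3  0.4 -0.5] T [ 0.24  0.04 -0.01] g 0.602
cam [534.5 292.  276.8] look [ 0.067 -0.812 -0.579] [ 0.3   0.57  1.3  -0.6   1.48  0.27]
```

>>> play_rows:
  plan:
    - [-2.4,-22,-8,-0.12,0,-0.02,0.2]
    - [-2.4,-22,-8,-0.12,0,-0.02,0.2]
    - [-2.4,-22,-8,-0.12,0,-0.02,0.2]
    - [-2.4,-22,-8,-0.12,0,-0.02,0.2]
    - [-2.4,-15,-8,-0.12,0,-0.02,0.2]

```text
time_s: 15.8
eef_pos: [538.1, 37.5, 173.6]
ee_rot: [0.375, 0.568, 0.59, -0.434]
force: [0.3, -1.4, -0.3]
grip_width: 0.598
```

```bash
python3 - <<'E'
from h import *
s,Rm=state(); c=optics.capture("wrist"); W=c["world_to_cam"]
o=-W[:3,:3].T@W[:3,3]; print("cam",o.round(1),"look",-W[2,:3].round(3),s["joints"].round(2))
cv2.imwrite("pics/w6.png",c["img"])
def P(x,y,z): return np.array([535,-128,0])+x*xh+y*yh+[0,0,z]
for n,q in (("eye top front",P(0,38,104)),("eye left",P(-38,0,104)),("fl under home",P(0,45,120)),("fl under +9",P(0,45,129)),("fl top +9",P(0,45,137)),("ridge",P(0,78,104.5)),("fl top right",P(45,0,137)),("plate edge",P(0,100,70))): print(n,proj(c,q).round(1))
E
```

```text
t 15.80 tcp [538.1  37.5 173.6] z [-0.051  -0.9383 -0.3421] y [ 0.996  -0.0225 -0.0868] F [ 0.3 -1.4 -0.3] T [ 0.47 -0.01  0.02] g 0.598
cam [538.6 199.9 143.1] look [-0.024 -1.    -0.015] [ 0.28  0.76  1.42 -1.1   1.63  0.59]
eye top front [[324.2 161.8]]
eye left [[291.7 163.9]]
fl under home [[322.4 177.6]]
fl under +9 [[321.5 187.1]]
fl top +9 [[320.8 195.5]]
ridge [[321.7 155.8]]
fl top right [[364.6 200.2]]
plate edge [[323.9 106.4]]
```

View pics/w6.png

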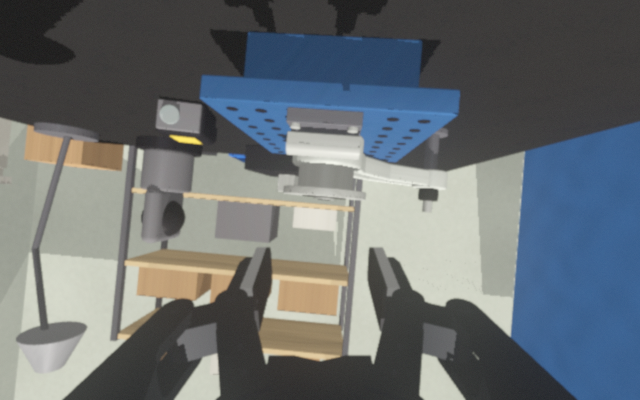

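The wrist view is upside down: ridge (325,150), flange band (325,190), casting neck between them. Zooming to read edge rows.

```bash
python3 - <<'E'
from h import *
cs=[optics.capture("wrist") for _ in range(8)]; c=cs[-1]
im=np.mean([k["img"].astype(float) for k in cs],0); g=im.mean(2)
for x in (286,290,312,322,332): print(x,[int(v) for v in g[128:206,x-1:x+2].mean(1)])
a=cv2.resize(im[115:207,265:385].astype(np.uint8),(780,598),interpolation=cv2.INTER_CUBIC); cv2.imwrite("pics/w7.png",a)
E
```

```text
286 [126, 126, 128, 131, 137, 139, 139, 136, 130, 124, 121, 122, 126, 131, 137, 147, 159, 169, 176, 181, 186, 189, 190, 189, 186, 177, 157, 121, 92, 77, 69, 67, 67, 66, 67, 67, 67, 68, 68, 68, 68, 69, 69, 70, 74, 83, 93, 119, 156, 178, 182, 182, 182, 183, 183, 182, 179, 171, 161, 155, 150, 144, 141, 145, 159, 170, 169, 168, 170, 171, 170, 170, 172, 173, 178, 188, 194, 193]
290 [142, 126, 123, 134, 150, 159, 164, 169, 174, 177, 179, 180, 181, 182, 183, 185, 190, 195, 199, 205, 211, 217, 220, 223, 224, 221, 208, 177, 147, 130, 116, 98, 84, 76, 74, 71, 70, 69, 69, 69, 69, 70, 70, 71, 73, 80, 88, 107, 143, 172, 180, 181, 181, 181, 181, 181, 178, 171, 164, 159, 155, 151, 150, 153, 165, 176, 178, 175, 174, 173, 171, 171, 172, 173, 175, 183, 191, 194]
312 [109, 102, 99, 96, 103, 118, 134, 145, 158, 171, 181, 186, 188, 188, 188, 188, 189, 191, 195, 199, 203, 209, 216, 220, 223, 225, 225, 224, 218, 214, 212, 214, 216, 216, 209, 187, 169, 162, 149, 137, 133, 133, 133, 133, 133, 133, 133, 133, 133, 133, 133, 133, 133, 133, 133, 133, 133, 134, 141, 150, 157, 163, 170, 174, 177, 182, 186, 175, 160, 161, 163, 164, 165, 168, 171, 173, 176, 185]
322 [118, 108, 103, 99, 98, 108, 125, 138, 148, 160, 173, 183, 187, 188, 189, 189, 189, 191, 194, 198, 202, 206, 212, 218, 222, 224, 225, 226, 225, 221, 220, 220, 224, 227, 223, 205, 187, 177, 166, 153, 143, 139, 139, 139, 140, 139, 139, 140, 140, 140, 140, 141, 141, 141, 141, 141, 142, 142, 144, 151, 161, 168, 173, 180, 187, 193, 197, 195, 182, 180, 182, 172, 164, 165, 168, 169, 171, 177]
332 [127, 117, 109, 103, 99, 101, 113, 129, 140, 150, 162, 174, 183, 187, 189, 189, 190, 190, 192, 196, 200, 204, 209, 215, 221, 223, 225, 226, 227, 225, 223, 221, 223, 227, 231, 228, 211, 191, 180, 169, 155, 143, 138, 138, 138, 138, 138, 138, 138, 138, 138, 138, 138, 138, 137, 138, 138, 138, 139, 142, 151, 161, 167, 172, 180, 187, 191, 195, 193, 178, 173, 178, 177, 172, 170, 171, 171, 172]
```

View pics/w7.png

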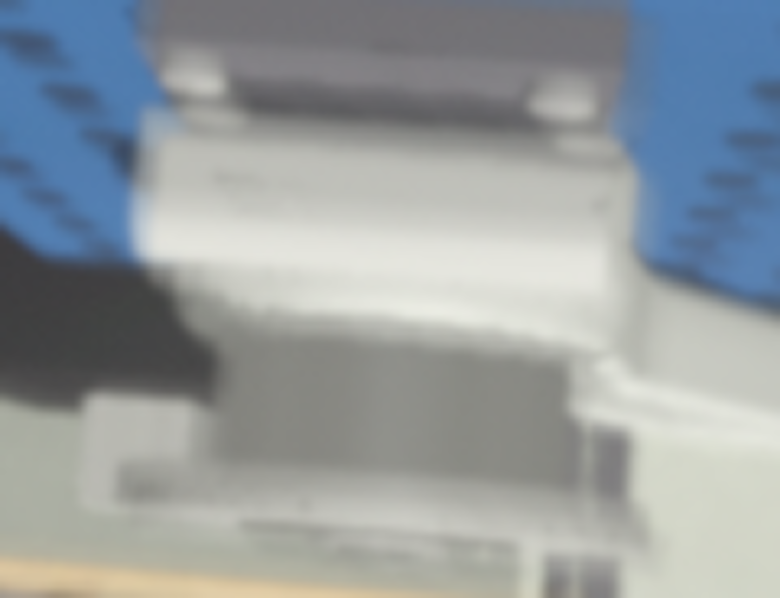

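Zoom: ridge top ≈ row 158, eye rim ≈ 163, flange underside ≈ 187.5, flange top ≈ 195.8. The prediction for +9 mm is 187.1/195.5. Checking the camera offset against fixed features on the plate.

```bash
python3 - <<'E'
from h import *
c=optics.capture("wrist"); im=np.mean([optics.capture("wrist")["img"].astype(float) for _ in range(6)],0)
def P(x,y,z): return np.array([535,-128,0])+x*xh+y*yh+[0,0,z]
for x in (225,290,360,420): print(x,[int(v) for v in im[74:122,x-1:x+2,0].mean(1)])
n=lambda *a:proj(c,P(*a))[0].round(1).tolist()
print("plate front top corners",n(-100,100,70),n(100,100,70),"ridge ends",n(-30,78,104.5),n(30,78,104.5),"ridge left x, eye",n(-38,0,104),n(38,0,104),"neck",n(-30,0,115),n(30,0,115),"flange L/R",n(-45,0,133),n(45,0,133))
for r in (100,106,110): 
    v=im[r,:,0]-im[r,:,2]; k=np.where(v>40)[0]; print(r,k.min(),k.max())
for r in (172,176): print(r,[int(v) for v in im[r,285:375].mean(1)])
E
```

```text
225 [60, 64, 82, 112, 134, 141, 142, 143, 143, 143, 143, 143, 144, 144, 145, 145, 145, 145, 145, 146, 146, 147, 146, 148, 153, 165, 176, 177, 174, 173, 173, 173, 172, 165, 158, 162, 171, 174, 174, 175, 175, 174, 171, 159, 132, 98, 73, 64]
290 [104, 104, 104, 103, 103, 103, 108, 122, 138, 144, 145, 145, 145, 146, 147, 146, 146, 146, 146, 146, 145, 146, 147, 147, 147, 147, 148, 150, 153, 163, 176, 180, 174, 158, 130, 118, 118, 116, 116, 116, 116, 116, 116, 118, 119, 120, 122, 129]
360 [104, 104, 104, 104, 105, 104, 105, 105, 105, 105, 107, 118, 133, 141, 143, 143, 144, 144, 144, 145, 146, 147, 147, 147, 147, 148, 149, 149, 150, 150, 151, 152, 154, 159, 172, 182, 180, 169, 149, 125, 118, 118, 118, 119, 120, 120, 121, 122]
420 [60, 63, 66, 66, 66, 66, 65, 65, 65, 66, 65, 65, 66, 71, 91, 119, 137, 144, 144, 144, 145, 145, 146, 146, 147, 148, 148, 149, 149, 150, 151, 151, 152, 152, 153, 154, 156, 163, 177, 187, 184, 178, 175, 175, 175, 167, 140, 97]
plate front top corners [197.9, 98.4] [455.9, 115.1] ridge ends [285.9, 152.9] [356.7, 158.3] ridge left x, eye [291.2, 164.1] [359.8, 169.5] 
[... 308 characters left out ...]
 142, 141, 140, 139, 139, 138, 137, 137, 136, 134, 134, 134, 135, 136, 136, 136, 136, 134, 135, 135, 136, 134, 133, 132, 132, 133, 147, 179, 205, 209, 206, 219, 229, 233, 230, 222, 209, 197, 196, 200, 200, 200, 200, 199, 198, 198, 197, 197, 197]
176 [174, 176, 179, 179, 175, 171, 167, 162, 153, 137, 120, 110, 107, 115, 124, 128, 129, 131, 131, 131, 131, 133, 134, 134, 133, 133, 132, 133, 133, 133, 134, 135, 134, 136, 136, 138, 139, 140, 142, 142, 142, 142, 141, 140, 140, 139, 138, 138, 136, 136, 135, 135, 135, 135, 136, 136, 137, 136, 135, 134, 135, 135, 134, 133, 132, 132, 137, 160, 193, 209, 209, 207, 204, 202, 200, 200, 203, 205, 205, 208, 213, 219, 225, 228, 230, 232, 232, 231, 228, 225]
```

The plate and flange readings support a rise of about 9–10 mm absolute. The eye rim reads low, but it has a visible fillet. The vision rise from start plus at most 1.5 mm caps it well below 11. Final check of the mat.

```bash
python3 - <<'E'
from h import *
state(); rise(4)
im=optics.capture("scene")["img"]; cv2.imwrite("pics/s8.png",cv2.resize(np.hstack([cv2.imread("pics/scene1.png")[140:270,300:500],im[140:270,300:500]]),(800,260),interpolation=cv2.INTER_CUBIC))
E
```

```text
t 16.60 tcp [538.2  38.3 173.2] z [-0.0501 -0.9373 -0.3448] y [ 0.9958 -0.0206 -0.0887] F [-0.   0.3  0.6] T [ 0.41 -0.02 -0.04] g 0.597
rise mm from start (two masks) [7.81, 7.4, 0.9936, 7.33, 4.7, 0.8582] static px [-0.16001351  0.22054255]
```

View pics/s8.png

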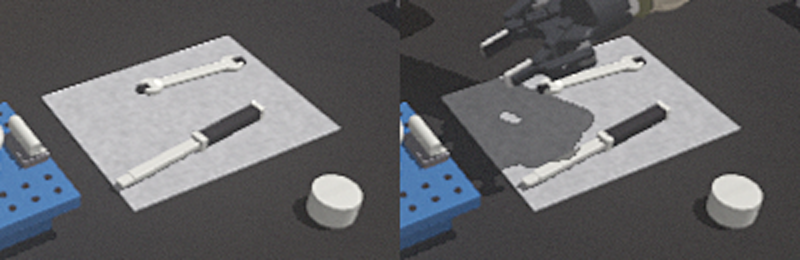

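Before | now: the bar lies flat on the mat, the spanner and ring are unmoved, and the gripper is free in the air. Handing in.

```bash
python3 -c "
from rig import ctrl
print(ctrl.finish_job())"
```

```text
the job is handed in; nothing more can be done
None
```

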